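# Clamp the casting mould until the press screw clicks

## Robot

A 6-joint arm with a two-finger parallel gripper is mounted at the origin on the work surface. World frame = base frame: x ahead of the robot, y to its left, z up, the work surface at z = 0. Lengths are in m, angles in rad, forces in N, time in s.
With the tool pointing down it reaches from about 0.375 to 0.975 m from the base axis. Payload 3.8 kg.
Tool frame: the origin (TCP) lies on the centre line of the jaws, within the pads' length; the fingertips stand 8 mm ahead of it and the grasp point (between the pads) lies 11 mm behind it; z points along the fingers, y is the direction in which the jaws open and shut (so a half turn about z gives the same grasp; the last joint's range is limited). The gripper opens to 85 mm and grips with 20 to 120 N. Pads are 22 mm wide; open, the fingers measure 114 mm over their backs; the gripper's body (76 mm by 85 mm) begins 54 mm behind the grasp point. The pads swing forward as they close: fully open they stand 13 mm farther back than shut.
Start: joints at [-1.157, 0.264, 1.604, -0, 1.274, -0.037], TCP at [0.294, -0.608, 0.239] pointing down, gripper open.
Joint ranges: [-2.63, 2.63], [-0.94, 2.18], [0.31, 2.57], [-1.31, 4.45], [0, 2.66], [-2.55, 2.55]. Speed limits (rad/s): [2.57, 2.57, 3.14, 3.14, 3.14, 3.14].

## Interface

Orientations are given as a rotation vector (axis times angle).
In Python, from workcell import * gives the robot as it stands.
- The arm moves only by the tool play_rows, never from a script. Its arguments are lists of equal length, an entry for each row: "slide": the shift along the tool's x, y, z in cm, a list of three; "delta_rot": the turn, a rotation vector about the tool's x, y, z in rad, a list of three. In form: {"slide": [[x, y, z], ...], "delta_rot": [[wx, wy, wz], ...]}. A call has 1 to 12 rows; each row is the pose to reach, as a shift and turn from the pose measured when the call began, along the tool's axes at that moment; what a row does not reach only later rows make up. A row lasts 1/12 s, in which the tool goes at most 41.7 mm and 7.16 degrees, less where a joint would pass 70% of its speed; a pose out of reach is approached as far as the arm can. A call with a gripper value outside its range is refused whole. "hand" is the opening, from 0 (shut) to 1 (fully open), set as the call begins (left out, the last holds). The fingers move at their own pace and stop on an object; "force" is the grip in N (left out, the last holds). Time passes only in rows, so rows that repeat a pose let the fingers close. It gives the time, the measured TCP pose, the force and the opening at its end, in the units of the state.
- read_state(): the state, without advancing time (a new reading comes with each control period).
- read_camera(name): name is "scene" or "top" or "wrist"; returns a dict with "image" (400x640x3 uint8, red, green, blue), "depth" (400x640 float32, m along the optical axis (not along the pixel's ray), 0 where there is no reading), "fovy" (degrees; the focal length in pixels is half the picture's height over the tangent of half this angle, whatever the lens; pixels are square), "cx", "cy" (the principal point, pixels), "world_from_camera" (4x4, takes a point from camera to world coordinates); the wrist camera has in their place "hand_eye" (4x4, takes a point from camera to tool coordinates, whose origin is the TCP and whose axes are the flange's). Camera axes: x right, y up, looking along -z (the intrinsics and any distortion apply to the point x, -y, -z); pixel columns grow to the right and rows downward; lengths in m; the calibration is good to about 2 mm. A picture is of the moment at which its call begins: read the wrist's pose just before it.
- finish_job(): hands the job in, once; it reports no verdict.
Trained networks look in a picture, given as the dict that the camera call returned (one of the last four; its "shot" number tells which), for a name from the list of things; names that differ only in an ending like _2 or _b are one class to them, and where a whole thing is asked for, a point or a joint stands for the part that bears it (a point fixed in the world has none). Each returns a list of dicts, best first, with "conf" (0 to 1); they miss things now and then, are a little off and sometimes report something else, mostly with a low value. They report only what shows in the picture. A call takes as long as a camera call. They do not tell look-alikes from the thing itself.
- spot_in(target, picture): "bbox" ([centre column, centre row, width, height] in pixels, round what is visible of it).
- landmark_of(target, picture): "at" ([column, row] in pixels: a listed point, or the origin of a listed thing).
The state is a dict: "time": time; "q": joint angles; "joint_vel": joint speeds; "joint_torque": joint torques, N m; "tool_pos": TCP position; "tcp_rot": TCP orientation; "wrist_force": force on the tool from outside, world axes, zero at the start; "torque": the same for the moment, N m; "width": opening from 0.0 (shut) to 1.0 (fully open).
Only numpy, scipy, OpenCV 4.12 (cv2) and the standard library are available. Lean on these libraries where they do the work, as an engineer would, in place of code of your own. Each camera call takes 0.05 s, during which the arm holds its last target.

## Task

Close the mould press on the plaster mould: take the winged key, set it gently and fully down over the square end of the press screw, and turn it clockwise until the screw's ratchet head clicks and slips. Give it at least one and at most three clicks, never lean hard on the press, and leave the key sitting upright and fully home on the screw. Leave the other things on the table where they are.

Things in the scene. Friction and masses are not known exactly. Their poses are not given: they have to be found in the camera images.
- key: Loose steel key, 62 mm tall, 0.14 to 0.23 kg, standing socket down on the table. Below: a square block 34 x 34 x 22 mm with a square socket in its underside, 20 x 20 mm, 16 mm deep, parallel to the block's sides. Above: a flat upright wing 50 mm long (own x), 16 mm thick (own y), 22 to 62 mm above the underside; grip it across its thickness. Origin: centre of underside, z up.
- press: Grey bench press fixed to the table, base 150 x 200 mm, a cream plaster mould 110 x 120 mm in it, a cross beam 50 x 196 mm (along own y, top 120 mm above the table) on two columns whose nuts reach 128 mm. A vertical screw passes through the beam's middle, with a ratchet head on top. Origin: centre of the base's underside, z up.
- shoulder (a point): Point fixed to the press on the screw's axis, at the top of the ratchet head's round shoulder (46 mm across), 138 mm above the table; the key's underside rests here when fully home. Clockwise from above tightens. Turning the screw takes about 0.06 N m, so light contact does not turn it.
- mould_top (a point): Point fixed to the press, centre of the plaster mould's top face, 75.5 mm above the table.
- pad_face (a point): Centre of the underside of the round press pad (60 mm across) hanging on the screw between beam and mould; it sinks about 4 mm per radian of screw and meets the mould's top (its distance to mould_top near 0) after 0.35 to 1.5 rad of clockwise turning from the start. There the screw stops dead.
- click (a joint): How far the ratchet head has slipped clockwise on the stopped screw, rad; 0 at the start, 0.419 rad (24 degrees) per click, resting at whole clicks. It slips only once the screw has stopped, and needs about 0.16 N m to start each click; the moment falls away as the click passes. Three clicks are 1.26 rad.
- stamp: Bystander: round wooden hand stamp, 36 mm across, 62 mm tall, with a round knob. Origin: centre of its underside.
- pot: Bystander: small grey open clay pot, 64 mm across, 60 mm tall. Origin: centre of its underside.
- sprayer: Bystander: white spray bottle, 82 mm across, 223 mm tall. Origin: centre of its underside.
- glaze: Bystander: closed white jar, 70 mm across, 100 mm tall. Origin: centre of its underside.
- rib: Bystander: flat wooden rib 100 x 50 x 8 mm lying on the table. Origin: centre of its underside.
- drive_top (a point): Point fixed to the press on the screw's axis, 16 mm above the shoulder: top of the square drive. The drive: 17 x 17 mm for 8 mm, tapering to 12 x 12 mm in 4 mm, then a round nose, 10 mm across, 4 mm. It turns with the head and may stand at any angle, NOT told by this point's axes: find it by eye or feel. The key sinks the last 10 mm only when the angles agree within some 0.1 rad (every quarter turn).
- brush: Bystander: wide flat brush lying on the table to the left (+y) of the press. Origin: on its underside.
- claybar: Bystander: grey bar of hard clay 120 x 35 x 25 mm lying on the table. Origin: centre of its underside.
Things that resemble listed ones, but are neither listed nor needed, are in the scene too. Leave any green look-alike of the key alone.

How it is judged:
By the outcome, as a careful person would: the job done as asked, in the order asked, and still so for the second after the job is handed in, with the robot touching nothing.
It also fails if it takes over 72 s, if anything falls off the work surface, if the arm or the gripper's body presses on something with over 40 N, if the wrist force passes 120 N, or if a joint passes its speed limit or range.

## Working session

There is one attempt and no reset: what is moved stays moved. The work goes in short steps, Python scripts to look and compute and a tool call to move; the robot and the scene stay as the last step left them, time stands still between calls to the robot, and variables do not carry over. Pictures are saved under pics/ and viewed, and the job is handed in when it is done.

Besides the shell and the picture viewer there is one more tool, called after "Emit:" in YAML: its name, and indented under it one key for each argument. play_rows: Moves the arm, as the interface text tells. Its arguments: {"type":"object","properties":{"slide":{"type":"array"},"delta_rot":{"type":"array"},"hand":{"type":"number"},"force":{"type":"number"}},"required":["slide","delta_rot"]}

```bash
ls; mkdir -p pics; cat > h.py <<'E'
from workcell import *
import numpy as np, cv2
from scipy.spatial.transform import Rotation as R
def save(img,name): cv2.imwrite('pics/'+name,cv2.cvtColor(img,cv2.COLOR_RGB2BGR))
def T_tool(s):
    T=np.eye(4);T[:3,:3]=R.from_rotvec(s['tcp_rot']).as_matrix();T[:3,3]=s['tool_pos'];return T
def wfc(p,s=None):
    return np.array(p['world_from_camera']) if 'world_from_camera' in p else T_tool(s)@np.array(p['hand_eye'])
def f_of(p): return 200/np.tan(np.radians(p['fovy'])/2)
def px2w(p,u,v,d=None,s=None,z=None):
    W=wfc(p,s);f=f_of(p)
    r=np.array([(u-p['cx'])/f,-(v-p['cy'])/f,-1.])
    if z is not None:
        rw=W[:3,:3]@r; d=(z-W[2,3])/rw[2]
    elif d is None: d=p['depth'][int(round(v)),int(round(u))]
    return W[:3,:3]@(r*d)+W[:3,3]
def w2px(p,P,s=None):
    W=wfc(p,s);c=W[:3,:3].T@(np.array(P)-W[:3,3]);f=f_of(p)
    return p['cx']+f*c[0]/-c[2], p['cy']-f*c[1]/-c[2]
E
python3 - <<'E'
from h import *
print(read_state())
for n in ['scene','top']:
    p=read_camera(n); save(p['image'],n+'0.png')
    print(n,{k:v for k,v in p.items() if k not in('image','depth')})
    for t in ['key','press','shoulder','drive_top','stamp','pot','sprayer','glaze']:
        print(t,[(np.round(o['at']),round(o['conf'],2)) for o in landmark_of(t,p)],[(np.round(o['bbox']),round(o['conf'],2)) for o in spot_in(t,p)] if t=='key' else '')
E
```

```text
pics
{'time': 0.0, 'q': array([-1.15688335e+00,  2.64745136e-01,  1.60540860e+00,  3.90731934e-06,
        1.27369090e+00, -3.68962000e-02]), 'joint_vel': array([-3.11721167e-04,  8.29892215e-04, -7.47959560e-04,  5.15487758e-04,
       -8.69862591e-05,  4.35240677e-04]), 'joint_torque': array([-6.25721077e-04, -5.15110660e+01, -3.67324018e+01, -1.57577065e-04,
        1.27899661e-02, -4.28550464e-06]), 'tool_pos': array([ 0.2938025 , -0.60689676,  0.23794872]), 'tcp_rot': array([-3.05996570e+00, -7.01651925e-01,  6.56663388e-04]), 'wrist_force': array([ 0.9182334 ,  0.98441121, -0.21834568]), 'torque': array([ 0.01692014,  0.05928797, -0.0366194 ]), 'width': 1.0014897466375605}
scene {'fovy': 48.57421604066598, 'cx': 318.38610566331744, 'cy': 191.14400692064152, 'world_from_camera': array([[ 0.68354554, -0.61118833,  0.39901669,  1.07672123],
       [ 0.72989971,  0.56977667, -0.37762541, -0.4669263 ],
       [ 0.00344985,  0.54936633,  0.83557449,  1.09604297],
       [ 0.        ,  0.        ,  0.        ,  1.        ]]), 'shot': 1}
key [(array([242., 249.]), 0.54), (array([366., 
[... 578 characters left out ...]
0.0221755 , -0.01757228, -0.03042959],
       [-0.01937529,  0.08389967,  0.99628582,  1.09608208],
       [ 0.        ,  0.        ,  0.        ,  1.        ]]), 'shot': 2}
key [(array([403., 222.]), 0.76), (array([412., 256.]), 0.72), (array([422., 165.]), 0.21)] [(array([404., 220.,  16.,  16.]), 0.72), (array([411., 257.,   8.,  14.]), 0.62)]
press [(array([239., 220.]), 0.93)] 
shoulder [(array([232., 216.]), 0.61)] 
drive_top [(array([227., 216.]), 0.76), (array([380., 196.]), 0.33), (array([419., 166.]), 0.28)] 
stamp [(array([380., 196.]), 0.58), (array([468., 242.]), 0.15)] 
pot [(array([358., 240.]), 0.62)] 
sprayer [(array([318., 151.]), 0.96)] 
glaze [(array([423., 165.]), 0.59)]
```

View pics/scene0.png

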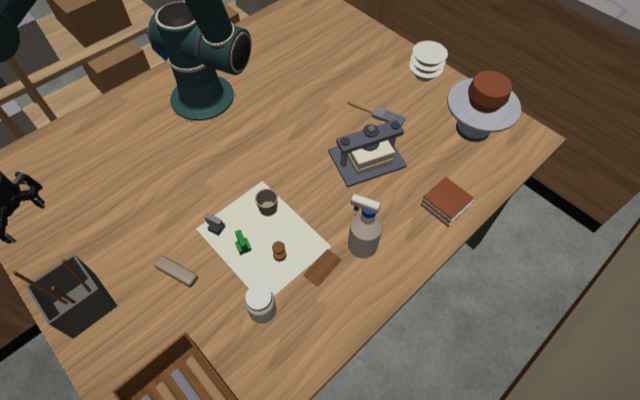

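View pics/top0.png

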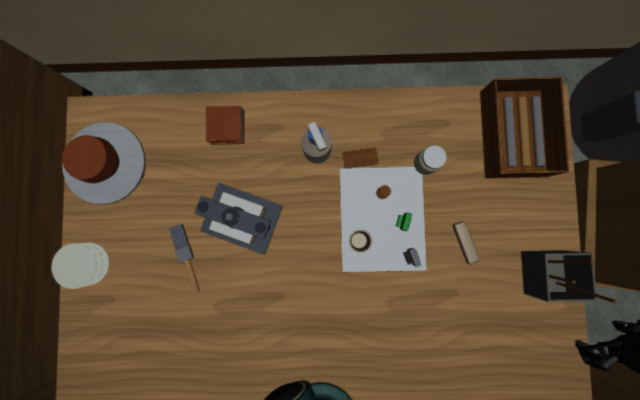

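```bash
python3 - <<'E'
import cv2,numpy as np
a=cv2.imread('pics/scene0.png')[190:290,180:310]; b=cv2.imread('pics/top0.png')[140:280,340:490]
a=cv2.resize(a,(600,460),interpolation=cv2.INTER_CUBIC);cv2.imwrite('pics/c_scene.png',a)
cv2.imwrite('pics/c_top.png',cv2.resize(b,(600,560),interpolation=cv2.INTER_CUBIC))
E
```

```text
(no output)
```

View pics/c_scene.png

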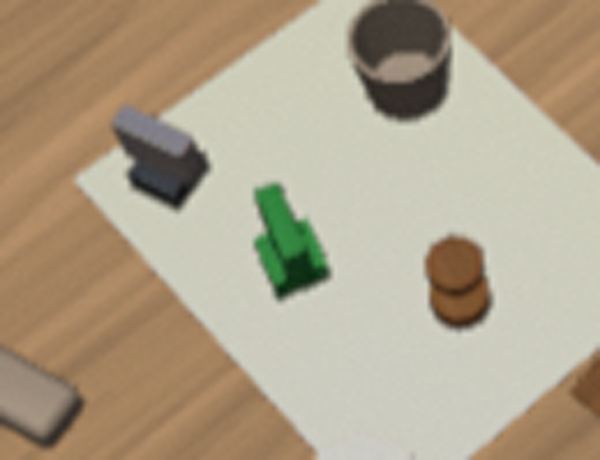

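View pics/c_top.png

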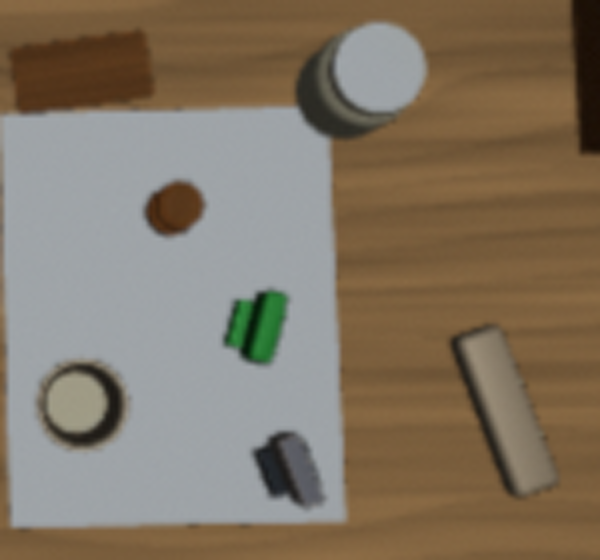

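Candidates for the key are the grey steel one (scene 216,224; top 413,257) and the green one (scene 242,241; top 404,220). The grey one matches "steel", and the green one is the look-alike to leave alone. The crops confirm this. Next I'll measure the grey key and the press.

```bash
python3 - <<'E'
from h import *
p=read_camera('top'); q=read_camera('scene')
def cloud(p,u0,u1,v0,v1):
    us,vs=np.meshgrid(np.arange(u0,u1),np.arange(v0,v1)); us=us.ravel();vs=vs.ravel()
    d=p['depth'][vs,us]; f=f_of(p)
    r=np.c_[(us-p['cx'])/f,-(vs-p['cy'])/f,-np.ones(len(us))]*d[:,None]
    W=wfc(p); return r@W[:3,:3].T+W[:3,3],us,vs,p['image'][vs,us]
for n,pp,box in [('top',p,(398,428,240,272)),('scene',q,(200,232,206,246))]:
    P,us,vs,c=cloud(pp,*box)
    m=(P[:,2]>0.05)&(P[:,2]<0.075)
    X=P[m]; print(n,m.sum(),X.mean(0), 'zmax',X[:,2].max())
    rect=cv2.minAreaRect((X[:,:2]*1000).astype(np.float32)); print(rect)
    C=np.cov(X[:,:2].T); w,v=np.linalg.eigh(C); print(np.degrees(np.arctan2(v[1,1],v[0,1])),np.sqrt(w*12))
# press
for n,pp,box in [('top',p,(180,300,170,265)),('scene',q,(320,420,100,195))]:
    P,us,vs,c=cloud(pp,*box)
    m=(P[:,2]>0.108)&(P[:,2]<0.129); X=P[m]
    rect=cv2.minAreaRect((X[:,:2]*1000).astype(np.float32)); print(n,'beam',rect,cv2.boxPoints(rect).round(0).tolist())
    m=(P[:,2]>0.132)&(P[:,2]<0.17); X=P[m]; print('head',m.sum(),X.mean(0),X[:,:3].max(0),X.min(0))
    if n=='top': print(px2w(p,231,216,z=.138))
# others
for u,v,z,nm in [(404,220,.06,'green'),(412,257,.06,'key'),(380,196,.06,'stamp'),(360,240,.06,'pot'),(318,140,.2,'sprayer'),(432,158,.1,'glaze')]:
    print(nm,px2w(p,u,v,z=z))
print(w2px(p,[0.5,0,0]))
E
```

```text
top 115 [ 0.45095293 -0.26752387  0.05954406] zmax 0.06615764306678562
((450.9592590332031, -268.2002258300781), (49.464752197265625, 16.060697555541992), 19.458351135253906)
-160.3812038733293 [0.01631685 0.04931343]
scene 121 [ 0.45407798 -0.26690657  0.0591238 ] zmax 0.06457897663378143
((452.11981201171875, -266.4697265625), (50.737388610839844, 18.13385581970215), 18.196104049682617)
-160.20241057163207 [0.01763744 0.05144595]
top beam ((568.8818359375, 214.81121826171875), (195.7423095703125, 50.221466064453125), 69.0265884399414) [[510.0, 132.0], [557.0, 114.0], [627.0, 297.0], [580.0, 315.0]]
head 248 [0.56900426 0.21429147 0.13822912] [0.59160912 0.23579976 0.15542262] [0.54799508 0.19264983 0.13209528]
[0.57093308 0.21208431 0.138     ]
scene beam ((569.917724609375, 216.5144805908203), (196.83506774902344, 54.32586669921875), 68.54830169677734) [[509.0, 135.0], [559.0, 115.0], [631.0, 298.0], [581.0, 318.0]]
head 165 [0.57117138 0.21403418 0.13995003] [0.5925618  0.24053111 0.15452193] [0.54059761 0.15045343 0.13256007]
green [ 0.552866   -0.24202809  0.06      ]
key [ 0.45261354 -0.25963056  0.06      ]
stamp [ 0.6199646 -0.179031   0.06     ]
pot [ 0.50108337 -0.12069013  0.06      ]
sprayer [ 0.74730878 -0.01453071  0.2       ]
glaze [ 0.71479914 -0.31431862  0.1       ]
(np.float64(316.27304523503335), np.float64(240.5656187402956))
```

```bash
cat >> h.py <<'E'
def Rdown(h):  # tool pointing down with x heading h deg
    h=np.radians(h);x=np.array([np.cos(h),np.sin(h),0]);z=np.array([0,0,-1.]);return np.c_[x,np.cross(z,x),z]
def plan(pos,h,s=None):
    s=s or read_state();R0=R.from_rotvec(s['tcp_rot']).as_matrix()
    sl=R0.T@(np.array(pos)-s['tool_pos'])*100; dr=R.from_matrix(R0.T@Rdown(h)).as_rotvec()
    print('slide cm',sl.round(3),'rot',dr.round(4),'|',round(np.linalg.norm(sl),2),'rows>=',round(max(np.linalg.norm(sl)/4.17,np.linalg.norm(dr)/.125),1))
def pose(s=None):
    s=s or read_state();M=R.from_rotvec(s['tcp_rot']).as_matrix()
    print('t',round(s['time'],2),'pos',s['tool_pos'].round(4),'head',np.degrees(np.arctan2(M[1,0],M[0,0])).round(2),'tilt',np.degrees(np.arccos(-M[2,2])).round(2),'F',s['wrist_force'].round(2),'M',s['torque'].round(3),'w',round(s['width'],3),'q',s['q'].round(3))
E
python3 - <<'E'
from h import *
pose(); plan([.4515,-.267,.14],19.5)
p=read_camera('wrist'); print(p['fovy'],p['cx'],p['cy'],p['hand_eye'])
E
```

```text
t 1.1 pos [ 0.2941 -0.6076  0.2393] head 25.83 tilt 0.0 F [ 0.47 -0.1  -0.37] M [ 0.053 -0.021  0.02 ] w 1.003 q [-1.157  0.264  1.604 -0.     1.274 -0.037]
slide cm [ 29.008 -23.797   9.929] rot [0.     0.     0.1105] | 38.81 rows>= 9.3
68.69966729288524 323.6328550345783 199.7622314192146 [[ 9.47127951e-04  9.45731088e-01  3.24948937e-01  8.34240324e-02]
 [ 9.99999068e-01 -1.21525558e-03  6.22183655e-04  1.25001981e-04]
 [ 9.83314435e-04  3.24948045e-01 -9.45731358e-01 -1.35311874e-01]
 [ 0.00000000e+00  0.00000000e+00  0.00000000e+00  1.00000000e+00]]
```

Emit:
play_rows:
  slide:
    - [3,-2.4,1]
    - [6,-4.8,2]
    - [9,-7.2,3]
    - [12,-9.6,4]
    - [15,-12,5]
    - [18,-14.5,6]
    - [21,-17,7]
    - [24,-19.5,8]
    - [27,-22,9]
    - [28.5,-23.3,9.6]
    - [29,-23.8,9.9]
    - [29,-23.8,9.9]
  delta_rot:
    - [0,0,0.02]
    - [0,0,0.04]
    - [0,0,0.06]
    - [0,0,0.08]
    - [0,0,0.1]
    - [0,0,0.11]
    - [0,0,0.11]
    - [0,0,0.11]
    - [0,0,0.11]
    - [0,0,0.11]
    - [0,0,0.11]
    - [0,0,0.11]
  hand: 0.6

```text
time: 2.15
tool_pos: [0.4514, -0.2652, 0.1395]
tcp_rot: [-3.094, -0.537, 0.002]
wrist_force: [-0.4, 0.2, 0.3]
width: 0.599
```

```bash
python3 - <<'E'
from h import *
s=read_state();pose(s)
p=read_camera('wrist'); save(p['image'],'w1.png')
us,vs=np.meshgrid(np.arange(640),np.arange(400)); us=us.ravel();vs=vs.ravel()
d=p['depth'][vs,us]; f=f_of(p)
W=wfc(p,s);P=(np.c_[(us-p['cx'])/f,-(vs-p['cy'])/f,-np.ones(len(us))]*d[:,None])@W[:3,:3].T+W[:3,3]
m=(d>0)&(P[:,2]>0.055)&(P[:,2]<0.069)&(np.hypot(P[:,0]-.4515,P[:,1]+.267)<.05)
X=P[m];print(m.sum(),X.mean(0),cv2.minAreaRect((X[:,:2]*1000).astype(np.float32)))
E
```

```text
t 2.15 pos [ 0.4514 -0.2652  0.1395] head 19.7 tilt 0.09 F [-0.36  0.22  0.28] M [0.018 0.04  0.032] w 0.599 q [-0.579  0.065  2.028  0.     1.05   0.648]
1228 [ 0.45339263 -0.2653682   0.06216204] ((451.7454833984375, -266.09344482421875), (49.392494201660156, 15.79223346710205), 19.305421829223633)
```

View pics/w1.png

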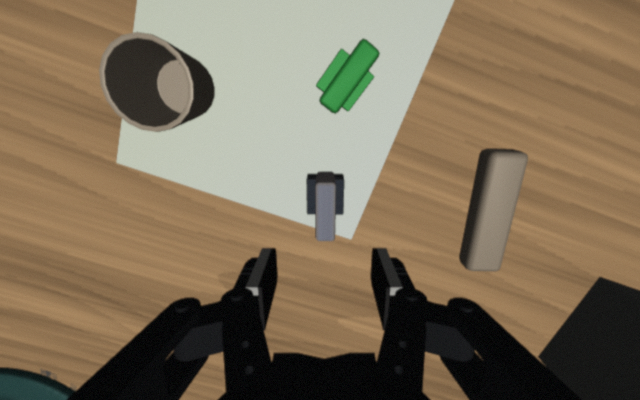

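The grey key's wing (325,208) is centred between the jaws, and the measured size of 49x16 mm matches. I'll descend now.

```bash
python3 - <<'E'
from h import *
pose(); plan([.4517,-.2662,.036],19.4)
E
```

```text
t 2.2 pos [ 0.4515 -0.2667  0.1402] head 19.64 tilt 0.03 F [-0.7  -0.71  0.43] M [-0.031 -0.001  0.029] w 0.597 q [-5.810e-01  6.500e-02  2.026e+00 -1.000e-03  1.050e+00  6.480e-01]
slide cm [ 0.044 -0.042 10.423] rot [0.0002 0.0005 0.0042] | 10.42 rows>= 2.5
```

Emit:
play_rows:
  slide:
    - [0,0,2.5]
    - [0,0,5]
    - [0,0,7.5]
    - [0,0,9]
    - [0,0,10]
    - [0,0,10.4]
    - [0,0,10.4]
  delta_rot:
    - [0,0,0]
    - [0,0,0]
    - [0,0,0]
    - [0,0,0]
    - [0,0,0]
    - [0,0,0]
    - [0,0,0]

```text
time: 2.78
tool_pos: [0.451, -0.2677, 0.0359]
tcp_rot: [-3.096, -0.534, 0.002]
wrist_force: [-0.3, 0.5, 0.8]
width: 0.599
```

Emit:
play_rows:
  slide:
    - [0,0,0]
    - [0,0,0]
    - [0,0,0]
    - [0,0,0]
    - [0,0,0]
    - [0,0,0]
    - [0,0,0]
    - [0,0,0]
  delta_rot:
    - [0,0,0]
    - [0,0,0]
    - [0,0,0]
    - [0,0,0]
    - [0,0,0]
    - [0,0,0]
    - [0,0,0]
    - [0,0,0]
  hand: 0
  force: 60

```text
time: 3.45
tool_pos: [0.4521, -0.2685, 0.0373]
tcp_rot: [3.094, 0.534, 0.001]
wrist_force: [-0.0, -1.8, 7.0]
width: 0.177
```

```bash
python3 - <<'E'
from h import *
pose()
E
```

```text
t 3.45 pos [ 0.4521 -0.2685  0.0373] head 19.58 tilt 0.13 F [-0.   -1.75  6.97] M [-0.06   0.145  0.001] w 0.177 q [-5.830e-01  2.000e-01  2.096e+00 -1.000e-03  8.440e-01  6.470e-01]
```

```bash
python3 - <<'E'
from h import *
plan([.45,-.267,.30],19.5);plan([.622,.184,.25],150)
E
```

```text
slide cm [ -0.141  -0.156 -26.269] rot [ 0.0022 -0.0004  0.0014] | 26.27 rows>= 6.3
slide cm [ 31.176 -36.896 -21.339] rot [ 1.6000e-03  2.3000e-03 -2.2763e+00] | 52.81 rows>= 18.2
```

Emit:
play_rows:
  slide:
    - [0,0,-0.5]
    - [0,0,-1.5]
    - [0,0,-4]
    - [0,0,-8]
    - [0,0,-12]
    - [0,0,-16]
    - [2,-2,-19]
    - [4,-5,-21]
    - [6.5,-8,-22]
    - [9,-11,-22]
    - [11.5,-14,-22]
    - [14,-17,-22]
  delta_rot:
    - [0,0,0]
    - [0,0,0]
    - [0,0,-0.1]
    - [0,0,-0.22]
    - [0,0,-0.34]
    - [0,0,-0.46]
    - [0,0,-0.58]
    - [0,0,-0.7]
    - [0,0,-0.82]
    - [0,0,-0.94]
    - [0,0,-1.06]
    - [0,0,-1.18]

```text
time: 4.45
tool_pos: [0.5267, -0.0591, 0.258]
tcp_rot: [2.267, 2.171, 0.0]
wrist_force: [0.1, -1.1, -1.5]
width: 0.178
```

```bash
python3 - <<'E'
from h import *
pose();plan([.622,.184,.25],150)
E
```

```text
t 4.45 pos [ 0.5267 -0.0591  0.258 ] head 87.51 tilt 0.16 F [ 0.07 -1.07 -1.5 ] M [-0.033  0.008  0.081] w 0.178 q [-0.158 -0.025  1.89  -0.002  1.273 -0.114]
slide cm [24.702  8.459  0.772] rot [ 9.0000e-04  2.9000e-03 -1.0906e+00] | 26.12 rows>= 8.7
```

Emit:
play_rows:
  slide:
    - [2.5,0.8,0]
    - [5,1.7,0]
    - [8,2.7,0]
    - [11,3.8,0]
    - [14,4.8,0.2]
    - [17,5.8,0.4]
    - [20,6.9,0.6]
    - [23,7.9,0.8]
    - [24.7,8.5,0.8]
    - [24.7,8.5,0.8]
    - [24.7,8.5,0.8]
  delta_rot:
    - [0,0,-0.12]
    - [0,0,-0.24]
    - [0,0,-0.36]
    - [0,0,-0.48]
    - [0,0,-0.6]
    - [0,0,-0.72]
    - [0,0,-0.84]
    - [0,0,-0.96]
    - [0,0,-1.06]
    - [0,0,-1.09]
    - [0,0,-1.09]

```text
time: 5.37
tool_pos: [0.6218, 0.1854, 0.2493]
tcp_rot: [0.809, 3.035, -0.003]
wrist_force: [0.6, -0.3, -1.6]
width: 0.18
```

```bash
python3 - <<'E'
from h import *
s=read_state();pose(s)
p=read_camera('wrist'); save(p['image'],'w2.png')
u,v=w2px(p,[.57,.2145,.150],s);print(u,v)
u=int(u);v=int(v)
c=p['image'][max(0,v-60):v+60,max(0,u-75):u+75];save(cv2.resize(c,None,fx=5,fy=5,interpolation=cv2.INTER_CUBIC),'w2c.png')
for t in ['shoulder','drive_top']: print(t,[(o['at'],o['conf']) for o in landmark_of(t,p)])
np.save('w2d.npy',p['depth'])
E
```

```text
t 5.37 pos [0.6218 0.1854 0.2493] head 150.14 tilt 0.14 F [ 0.57 -0.31 -1.63] M [-0.045  0.024  0.028] w 0.18 q [ 0.253  0.209  1.652 -0.003  1.28  -0.796]
323.4045558450497 132.20683362077284
shoulder [([328.1, 127.7], 0.89)]
drive_top [([325.1, 130.9], 0.82)]
```

View pics/w2.png

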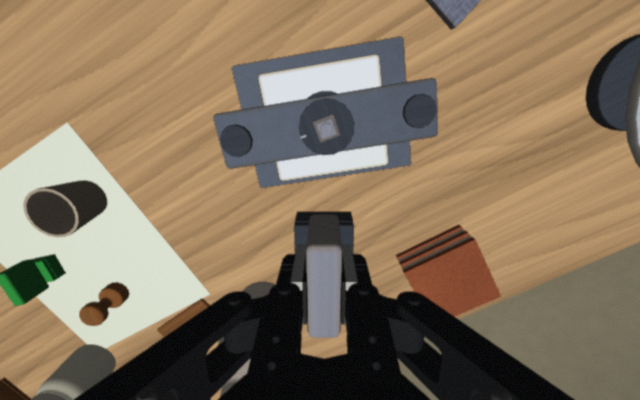

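View pics/w2c.png

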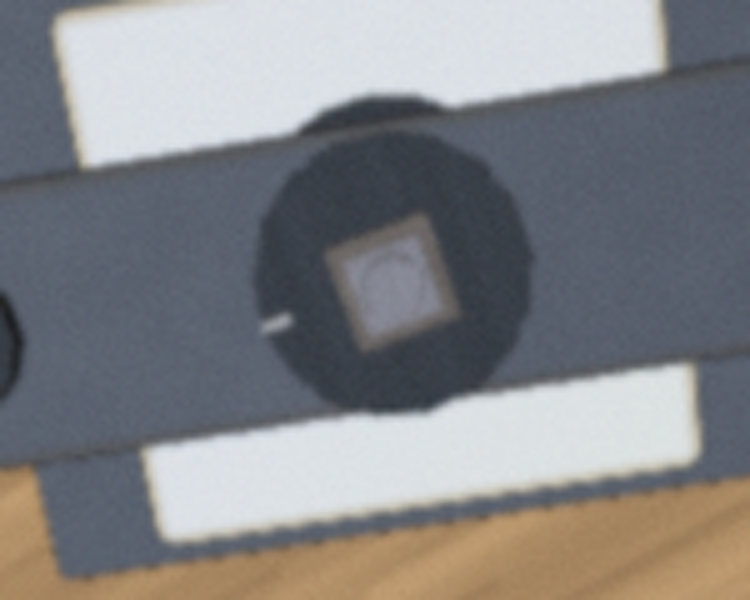

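```bash
python3 - <<'E'
from h import *
s=read_state()
p=read_camera('wrist')
C=[(327,250),(425,215),(460,315),(368,352)]
for z in (.146,):
    Q=np.array([px2w(p,248+(x+.5)/5-.5,72+(y+.5)/5-.5,z=z,s=s) for x,y in C])
    print(Q.round(4),'c',Q.mean(0).round(4))
    for i in range(4):
        e=Q[(i+1)%4]-Q[i]; print(np.linalg.norm(e)*1000,np.degrees(np.arctan2(e[1],e[0]))%90)
# round head circle: crop center approx
us,vs=np.meshgrid(np.arange(640),np.arange(400)); us=us.ravel();vs=vs.ravel()
d=p['depth'][vs,us]; f=f_of(p)
Pc=np.c_[(us-p['cx'])/f,-(vs-p['cy'])/f,-np.ones(len(us))]*d[:,None]
W=wfc(p,s);P=Pc@W[:3,:3].T+W[:3,3]
r=np.hypot(P[:,0]-.57,P[:,1]-.2145)
m=(d>0)&(r<.06)&(abs(P[:,2]-.138)<.004);X=P[m];print('shoulder',m.sum(),X.mean(0),cv2.minEnclosingCircle((X[:,:2]*1000).astype(np.float32)))
m=(d>0)&(r<.03)&(abs(P[:,2]-.152)<.004);X=P[m];print('top',m.sum(),X.mean(0),cv2.minAreaRect((X[:,:2]*1000).astype(np.float32)))
# held key in tool frame
H=np.array(p['hand_eye']);T=Pc@H[:3,:3].T+H[:3,3]
m=(d>0)&(abs(T[:,1])<.012)&(abs(T[:,0])<.035)&(T[:,2]>-.04)&(T[:,2]<-.015);X=T[m];print('wingtop',m.sum(),X.mean(0),cv2.minAreaRect((X[:,:2]*1000).astype(np.float32)))
A=np.c_[X[:,:2],np.ones(len(X))];print('plane',np.linalg.lstsq(A,X[:,2],rcond=None)[0])
m=(d>0)&(abs(T[:,1])<.025)&(abs(T[:,0])<.03)&(T[:,2]>.0)&(T[:,2]<.02);X=T[m];print('blocktop',m.sum(),X.mean(0) if m.any() else 0,X.min(0),X.max(0))
E
```

```text
[[0.5594 0.2096 0.146 ]
 [0.5625 0.2256 0.146 ]
 [0.5788 0.2229 0.146 ]
 [0.5764 0.2072 0.146 ]] c [0.5693 0.2163 0.146 ]
16.327106148448742 78.96185039327032
16.451570425914028 80.45837024363807
15.889431062785977 81.65292581902456
17.214737516232766 81.90819648571056
shoulder 1991 [0.56770592 0.21821557 0.13859833] ((568.5877685546875, 217.75009155273438), 22.830991744995117)
top 385 [0.56818503 0.2179218  0.15134947] ((568.3966064453125, 217.95701599121094), (16.271041870117188, 16.369781494140625), 79.87564849853516)
wingtop 4627 [ 0.00513608 -0.00017891 -0.02581523] ((1.158376693725586, 0.29555606842041016), (23.9847354888916, 50.20433044433594), 88.4208755493164)
plane [ 0.05996084 -0.00392447 -0.0261239 ]
blocktop 970 [ 0.01556905 -0.00041877  0.01172362] [-4.56258958e-04 -1.94673197e-02  1.16555420e-05] [0.02603947 0.0183393  0.01993009]
```

```bash
python3 - <<'E'
from h import *
s=read_state()
p=read_camera('wrist')
us,vs=np.meshgrid(np.arange(640),np.arange(400)); us=us.ravel();vs=vs.ravel()
d=p['depth'][vs,us]; f=f_of(p)
Pc=np.c_[(us-p['cx'])/f,-(vs-p['cy'])/f,-np.ones(len(us))]*d[:,None]
H=np.array(p['hand_eye']);T=Pc@H[:3,:3].T+H[:3,3]
g=p['image'][vs,us].astype(int).sum(1)
m=(d>0)&(abs(T[:,1])<.006)&(abs(T[:,0])<.035)&(T[:,2]>-.04)&(T[:,2]<.0)
for x in np.arange(-.034,.035,.004):
    k=m&(abs(T[:,0]-x)<.002);print(round(x,3),k.sum(),np.round(1000*np.percentile(T[k,2],[10,50,90]),1) if k.any() else '')
c=p['image'][195:350,250:400];save(cv2.resize(c,None,fx=4,fy=4,interpolation=cv2.INTER_CUBIC)[:600],'w3c.png')
q=read_camera('scene');
u,v=map(int,w2px(q,s['tool_pos']));c=q['image'][v-50:v+60,u-60:u+60];save(cv2.resize(c,None,fx=5,fy=5,interpolation=cv2.INTER_CUBIC),'s3c.png')
E
```

```text
-0.034 0 
-0.03 0 
-0.026 4 [-23.4 -23.3 -23.1]
-0.022 114 [-25.5 -24.9 -24.2]
-0.018 167 [-25.9 -25.1 -24.5]
-0.014 174 [-25.9 -25.2 -24.6]
-0.01 192 [-25.8 -25.2 -24.6]
-0.006 185 [-25.9 -25.2 -24.6]
-0.002 209 [-25.8 -25.2 -24.6]
0.002 204 [-25.8 -25.2 -24.5]
0.006 206 [-25.8 -25.2 -24.5]
0.01 211 [-25.8 -25.2 -24.5]
0.014 216 [-26.  -25.3 -24.5]
0.018 223 [-25.9 -25.3 -24.5]
0.022 263 [-25.8 -25.1 -24.2]
0.026 680 [-23.8 -15.4  -3.4]
0.03 0 
0.034 0
```

View pics/w3c.png

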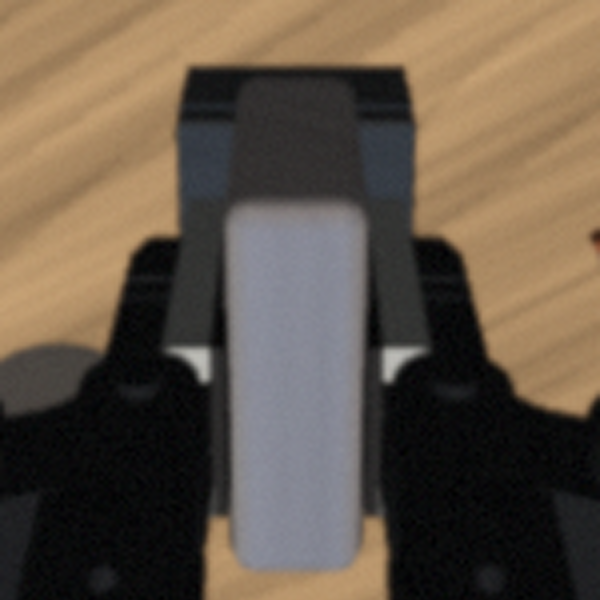

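View pics/s3c.png

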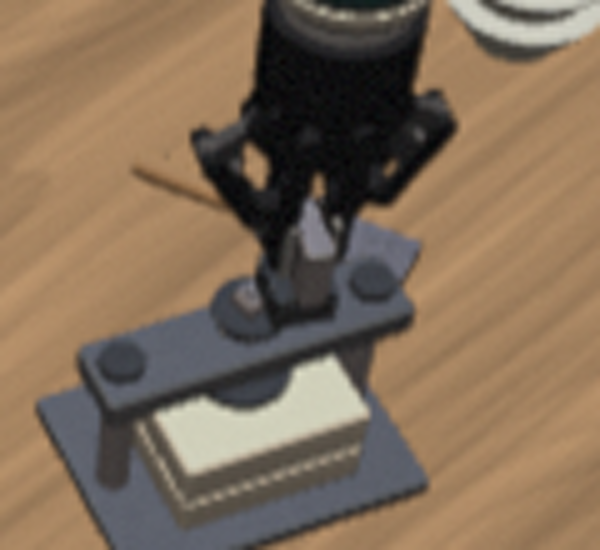

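Here's what I get so far:
- **Key in hand:** it hangs level, with its underside 37 mm below the TCP.
- **Drive:** the square is at crop (393,283), with sides at about 80.5° mod 90, on an axis near (0.5695, 0.216).

I'll hover above it.

```bash
python3 - <<'E'
from h import *
for i in range(3):
    pose(); plan([.5695,.216,.197],170.5); read_camera('scene')
E
```

```text
t 5.67 pos [0.6222 0.1832 0.2499] head 149.88 tilt 0.16 F [-0.71 -0.1  -1.39] M [-0.019 -0.036 -0.004] w 0.179 q [ 0.249  0.207  1.653 -0.003  1.279 -0.795]
slide cm [6.215 0.197 5.275] rot [-0.0013  0.0026 -0.3599] | 8.15 rows>= 2.9
t 5.72 pos [0.6222 0.1832 0.2499] head 149.89 tilt 0.17 F [-0.29 -0.31 -2.29] M [-0.022 -0.029 -0.023] w 0.182 q [ 0.249  0.208  1.653 -0.003  1.279 -0.795]
slide cm [6.222 0.192 5.276] rot [-0.0012  0.0027 -0.3598] | 8.16 rows>= 2.9
t 5.77 pos [0.6223 0.1833 0.2499] head 149.9 tilt 0.17 F [-0.74 -0.35 -0.79] M [-0.07  -0.008 -0.006] w 0.177 q [ 0.249  0.208  1.653 -0.003  1.279 -0.795]
slide cm [6.222 0.184 5.276] rot [-0.0011  0.0027 -0.3596] | 8.16 rows>= 2.9
```

```bash
cat > drv.py <<'E'
from h import *
def measure(name=None):
    s=read_state();p=read_camera('wrist')
    us,vs=np.meshgrid(np.arange(640),np.arange(400)); us=us.ravel();vs=vs.ravel()
    d=p['depth'][vs,us]; f=f_of(p)
    Pc=np.c_[(us-p['cx'])/f,-(vs-p['cy'])/f,-np.ones(len(us))]*d[:,None]
    W=wfc(p,s);P=Pc@W[:3,:3].T+W[:3,3]
    r=np.hypot(P[:,0]-.57,P[:,1]-.2155)
    m=(d>0)&(r<.06)&(abs(P[:,2]-.138)<.004);X=P[m]
    if m.sum()>50: print('shoulder',m.sum(),X.mean(0),cv2.minEnclosingCircle((X[:,:2]*1000).astype(np.float32)))
    m=(d>0)&(r<.03)&(abs(P[:,2]-.151)<.005);X=P[m]
    if m.sum()>50: print('top',m.sum(),X.mean(0),cv2.minAreaRect((X[:,:2]*1000).astype(np.float32)))
    if name: save(p['image'],name)
    return s,p
E
python3 - <<'E'
from drv import *
s,p=measure('w4.png');pose(s)
u,v=map(int,w2px(p,[.57,.2155,.146],s));print(u,v)
save(cv2.resize(p['image'][v-50:v+50,u-60:u+60],None,fx=6,fy=6,interpolation=cv2.INTER_CUBIC),'w4c.png')
E
```

```text
shoulder 1989 [0.56775563 0.21818033 0.13863772] ((568.5493774414062, 217.80348205566406), 22.87069320678711)
top 467 [0.56808598 0.21798359 0.15062376] ((568.5218505859375, 217.7422637939453), (16.931535720825195, 16.920015335083008), 80.77400207519531)
t 5.82 pos [0.6223 0.1834 0.2499] head 149.91 tilt 0.17 F [ 0.1  -0.93 -1.78] M [-0.038 -0.005  0.031] w 0.177 q [ 0.249  0.208  1.653 -0.003  1.279 -0.795]
325 128
```

View pics/w4c.png

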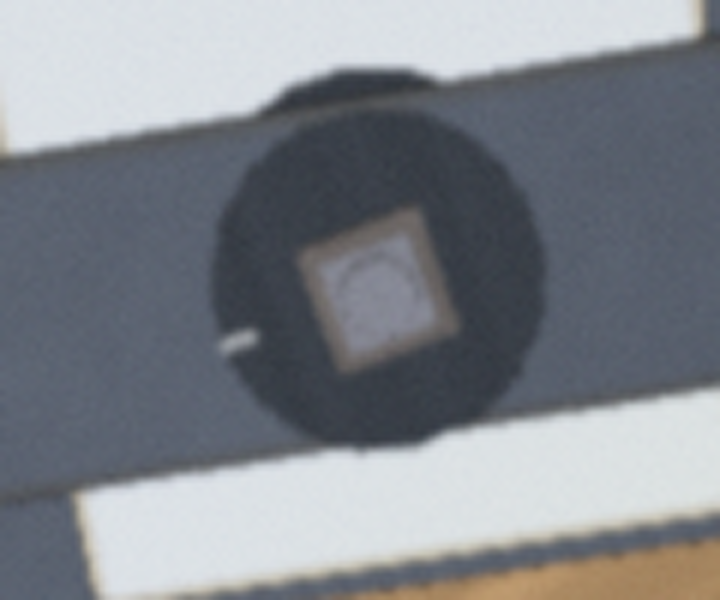

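```bash
python3 - <<'E'
from h import *
s=read_state();p=read_camera('wrist')
m=px2w(p,325-60+240/6,128-50+342/6,s=s,z=.138);c=np.array([.5685,.2178]);print('mark',m,np.degrees(np.arctan2(*(m[:2]-c)[::-1])))
pose();plan([.569,.2165,.200],170.7)
E
```

```text
mark [0.56627031 0.19777487 0.138     ] -96.35340976656686
t 5.92 pos [0.6224 0.1836 0.2499] head 149.93 tilt 0.17 F [-0.6  -0.02 -1.74] M [-0.011 -0.014 -0.007] w 0.176 q [ 0.25   0.208  1.653 -0.003  1.279 -0.795]
slide cm [6.286 0.175 4.969] rot [-0.0011  0.0028 -0.3626] | 8.01 rows>= 2.9
```

Emit:
play_rows:
  slide:
    - [1,0,0.8]
    - [2,0,1.6]
    - [3,0.1,2.4]
    - [4,0.1,3.2]
    - [5,0.1,4]
    - [5.8,0.2,4.6]
    - [6.3,0.2,5]
    - [6.3,0.2,5]
    - [6.3,0.2,5]
    - [6.3,0.2,5]
  delta_rot:
    - [0,0,-0.05]
    - [0,0,-0.1]
    - [0,0,-0.16]
    - [0,0,-0.22]
    - [0,0,-0.28]
    - [0,0,-0.34]
    - [0,0,-0.363]
    - [0,0,-0.363]
    - [0,0,-0.363]
    - [0,0,-0.363]

```text
time: 6.75
tool_pos: [0.5697, 0.2167, 0.2003]
tcp_rot: [0.256, 3.128, -0.002]
wrist_force: [-0.4, 0.8, -2.6]
width: 0.176
```

```bash
python3 - <<'E'
from drv import *
s,p=measure('w5.png');pose(s)
u,v=map(int,w2px(p,[.569,.2165,.15],s));print(u,v)
save(cv2.resize(p['image'][max(0,v-70):v+70,u-80:u+80],None,fx=4,fy=4,interpolation=cv2.INTER_CUBIC),'w5c.png')
q=read_camera('scene');save(cv2.resize(q['image'][80:190,320:430],None,fx=5,fy=5,interpolation=cv2.INTER_CUBIC),'s5c.png')
pose();plan([.569,.2165,.190],170.7)
E
```

```text
shoulder 1077 [0.55565791 0.22067427 0.13845375] ((567.804443359375, 217.90997314453125), 22.71451187133789)
t 6.75 pos [0.5697 0.2167 0.2003] head 170.65 tilt 0.23 F [-0.36  0.82 -2.64] M [-0.002  0.028  0.022] w 0.176 q [ 0.324  0.167  1.794 -0.003  1.178 -1.082]
323 226
t 6.85 pos [0.5698 0.2167 0.2004] head 170.66 tilt 0.23 F [-0.1   0.27 -2.3 ] M [0.014 0.    0.01 ] w 0.179 q [ 0.324  0.167  1.794 -0.003  1.178 -1.083]
slide cm [ 0.083 -0.027  1.044] rot [-0.0011  0.0038 -0.0006] | 1.05 rows>= 0.3
```

View pics/w5c.png

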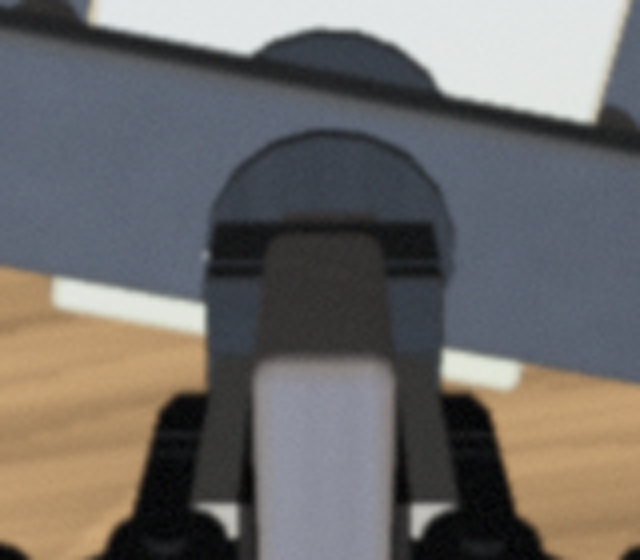

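View pics/s5c.png

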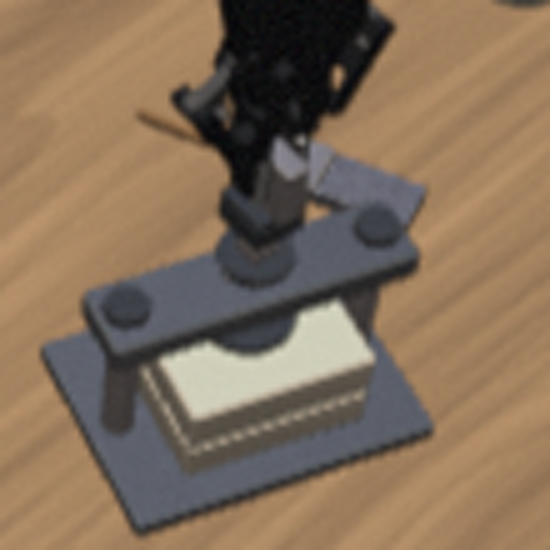

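The block centre sits about 1.6 mm left of the shoulder centre in w5c (323 against 331), which matches the wrist estimate. I'll shift it and start down.

Emit:
play_rows:
  slide:
    - [0.05,0.1,0]
    - [0.08,0.16,0.2]
    - [0.08,0.16,0.5]
    - [0.08,0.16,0.8]
    - [0.08,0.16,1.0]
    - [0.08,0.16,1.1]
    - [0.08,0.16,1.2]
    - [0.08,0.16,1.2]
  delta_rot:
    - [0,0,0]
    - [0,0.003,0]
    - [0,0.003,0]
    - [0,0.003,0]
    - [0,0.003,0]
    - [0,0.003,0]
    - [0,0.003,0]
    - [0,0.003,0]

```text
time: 7.52
tool_pos: [0.5691, 0.2183, 0.188]
tcp_rot: [0.256, 3.131, -0.002]
wrist_force: [0.2, -0.6, -1.6]
width: 0.179
```

```bash
python3 - <<'E'
from drv import *
pose();s,p=measure('w6.png')
save(cv2.resize(p['image'][140:280,243:403],None,fx=4,fy=4,interpolation=cv2.INTER_CUBIC),'w6c.png')
pose()
E
```

```text
t 7.52 pos [0.5691 0.2183 0.188 ] head 170.66 tilt 0.08 F [ 0.18 -0.63 -1.61] M [-0.001 -0.014 -0.015] w 0.179 q [ 3.260e-01  1.790e-01  1.804e+00 -1.000e-03  1.159e+00 -1.081e+00]
shoulder 804 [0.55385058 0.21936852 0.13824917] ((568.2723999023438, 217.64381408691406), 22.91863441467285)
top 156 [0.55160463 0.22072139 0.15335374] ((551.7236328125, 220.73098754882812), (33.61954116821289, 1.053030252456665), 81.2394027709961)
t 7.57 pos [0.5692 0.2183 0.1882] head 170.66 tilt 0.08 F [ 0.76  0.8  -2.11] M [ 0.    -0.046  0.047] w 0.177 q [ 3.260e-01  1.780e-01  1.804e+00 -1.000e-03  1.159e+00 -1.081e+00]
```

View pics/w6c.png

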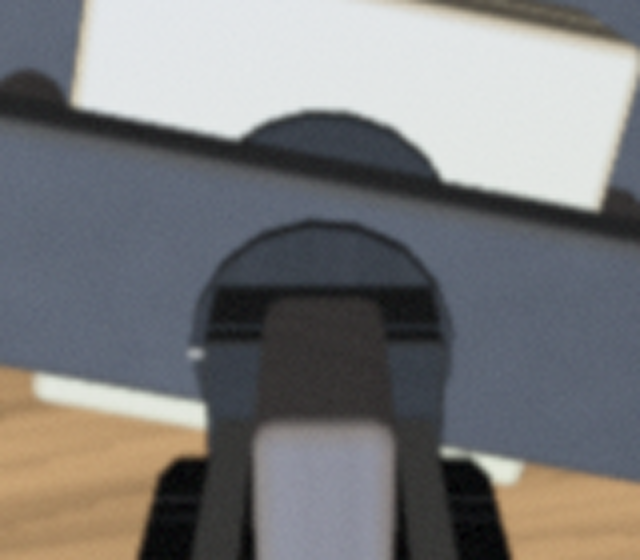

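Emit:
play_rows:
  slide:
    - [0.04,-0.02,0.1]
    - [0.04,-0.02,0.2]
    - [0.04,-0.02,0.3]
    - [0.04,-0.02,0.4]
    - [0.04,-0.02,0.5]
    - [0.04,-0.02,0.5]
  delta_rot:
    - [0,0,0]
    - [0,0,0]
    - [0,0,0]
    - [0,0,0]
    - [0,0,0]
    - [0,0,0]

```text
time: 8.07
tool_pos: [0.5687, 0.2181, 0.1829]
tcp_rot: [0.256, 3.131, -0.002]
wrist_force: [0.3, 0.7, -2.2]
width: 0.178
```

```bash
python3 -c "
from h import *
pose()"
```

```text
t 8.07 pos [0.5687 0.2181 0.1829] head 170.66 tilt 0.08 F [ 0.35  0.71 -2.17] M [-0.001  0.038  0.009] w 0.178 q [ 3.260e-01  1.820e-01  1.810e+00 -1.000e-03  1.150e+00 -1.081e+00]
```

No contact, with the underside at about 0.146, level with the top of the full square. I'll continue in small steps.

Emit:
play_rows:
  slide:
    - [0,0,0.08]
    - [0,0,0.16]
    - [0,0,0.24]
    - [0,0,0.3]
    - [0,0,0.3]
  delta_rot:
    - [0,0,0]
    - [0,0,0]
    - [0,0,0]
    - [0,0,0]
    - [0,0,0]

```text
time: 8.48
tool_pos: [0.5685, 0.218, 0.1797]
tcp_rot: [-0.256, -3.131, 0.002]
wrist_force: [-0.6, -0.2, -2.7]
width: 0.182
```

```bash
python3 -c "
from h import *
pose()"
```

```text
t 8.48 pos [0.5685 0.218  0.1797] head 170.66 tilt 0.09 F [-0.59 -0.19 -2.72] M [0.034 0.003 0.062] w 0.182 q [ 3.260e-01  1.850e-01  1.813e+00 -1.000e-03  1.145e+00 -1.081e+00]
```

Emit:
play_rows:
  slide:
    - [0,0,0.08]
    - [0,0,0.16]
    - [0,0,0.24]
    - [0,0,0.32]
    - [0,0,0.38]
    - [0,0,0.4]
    - [0,0,0.4]
  delta_rot:
    - [0,0,0]
    - [0,0,0]
    - [0,0,0]
    - [0,0,0]
    - [0,0,0]
    - [0,0,0]
    - [0,0,0]

```text
time: 9.07
tool_pos: [0.5685, 0.2181, 0.1756]
tcp_rot: [-0.256, -3.131, 0.003]
wrist_force: [-0.3, 1.2, -1.9]
width: 0.177
```

```bash
python3 -c "
from h import *
pose()"
```

```text
t 9.07 pos [0.5685 0.2181 0.1756] head 170.66 tilt 0.1 F [-0.28  1.17 -1.9 ] M [-0.033 -0.003  0.   ] w 0.177 q [ 3.260e-01  1.880e-01  1.817e+00 -1.000e-03  1.138e+00 -1.081e+00]
```

Emit:
play_rows:
  slide:
    - [0,0,0.03]
    - [0,0,0.06]
    - [0,0,0.1]
    - [0,0,0.1]
  delta_rot:
    - [0,0,0]
    - [0,0,0]
    - [0,0,0]
    - [0,0,0]

```text
time: 9.4
tool_pos: [0.5686, 0.2181, 0.1753]
tcp_rot: [-0.256, -3.131, 0.002]
wrist_force: [-1.2, -0.9, 2.0]
width: 0.184
```

```bash
python3 -c "
from h import *
pose()"
```

```text
t 9.4 pos [0.5686 0.2181 0.1753] head 170.67 tilt 0.08 F [-1.19 -0.95  2.04] M [-0.089  0.256 -0.018] w 0.184 q [ 3.260e-01  1.880e-01  1.817e+00 -1.000e-03  1.137e+00 -1.081e+00]
```

Contact is about +4 N at TCP z 0.1753, so the key's underside is at 0.138, fully home. Now I'll turn clockwise (+z of the tool). The first 0.3 rad is safe by the spec.

Emit:
play_rows:
  slide:
    - [0,0,0]
    - [0,0,0]
    - [0,0,0]
    - [0,0,0]
    - [0,0,0]
    - [0,0,0]
    - [0,0,0]
  delta_rot:
    - [0,0,0.05]
    - [0,0,0.1]
    - [0,0,0.15]
    - [0,0,0.2]
    - [0,0,0.25]
    - [0,0,0.3]
    - [0,0,0.3]

```text
time: 9.98
tool_pos: [0.5692, 0.2179, 0.1753]
tcp_rot: [0.722, 3.056, -0.002]
wrist_force: [0.5, -0.6, -1.5]
width: 0.182
```

```bash
cat > t.py <<'E'
from drv import *
import sys
ms=[];fs=[]
for i in range(3):
    s=read_state();ms.append(s['torque'][2]);fs.append(s['wrist_force'][2])
    if i<2:p=read_camera('wrist')
    if i==0:
        save(p['image'],f'turn_{sys.argv[1]}.png')
pose(s);print('Mz',np.round(ms,3),np.mean(ms).round(3),'Fz',np.round(fs,1), 'turned',np.radians(170.66-(np.degrees(np.arctan2(*R.from_rotvec(s['tcp_rot']).as_matrix()[1::-1,0])))).round(3))
E
python3 t.py a
```

```text
t 10.08 pos [0.5692 0.218  0.1754] head 153.56 tilt 0.11 F [ 2.43 -0.47 -2.21] M [-0.157 -0.387 -0.001] w 0.181 q [ 0.326  0.188  1.817 -0.002  1.136 -0.783]
Mz [ 0.037  0.015 -0.001] 0.017 Fz [-1.5 -2.3 -2.2] turned 0.298
```

View pics/turn_a.png

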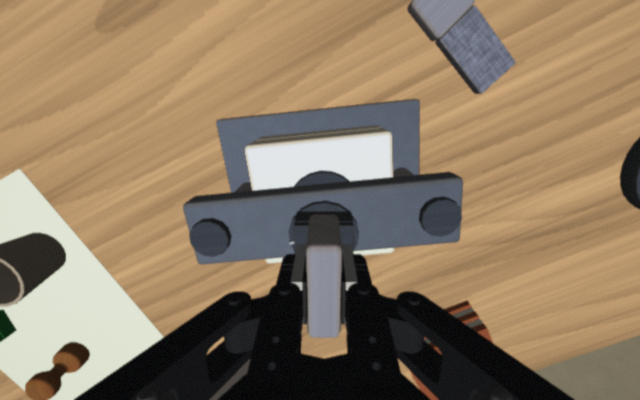

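```bash
cat > mk.py <<'E'
from h import *
import sys
def mark(name=None):
    s=read_state();p=read_camera('wrist');c=np.array([.5683,.2178])
    us,vs=np.meshgrid(np.arange(250,400),np.arange(150,300));us=us.ravel();vs=vs.ravel()
    f=f_of(p);W=wfc(p,s);r=np.c_[(us-p['cx'])/f,-(vs-p['cy'])/f,-np.ones(len(us))]@W[:3,:3].T
    P=W[:3,3]+r*((.138-W[2,3])/r[:,2])[:,None]
    rad=np.hypot(P[:,0]-c[0],P[:,1]-c[1]);g=p['image'][vs,us].astype(int).min(1)
    m=(rad>.017)&(rad<.0225)&(g>110)
    if m.any():
        X=P[m].mean(0);print('mark n',m.sum(),'px',us[m].mean().round(1),vs[m].mean().round(1),'ang',np.degrees(np.arctan2(*(X[:2]-c)[::-1])).round(1),'r',np.hypot(*(X[:2]-c)).round(4), 'spread',np.ptp(us[m]),np.ptp(vs[m]))
    else: print('no mark')
    if name: save(cv2.resize(p['image'][170:290,250:400],None,fx=4,fy=4,interpolation=cv2.INTER_CUBIC),name)
    return p
E
python3 -c "
from mk import *
mark('m1.png')"
```

```text
mark n 271 px 322.5 258.9 ang -27.6 r 0.018 spread 50 23
```

View pics/m1.png

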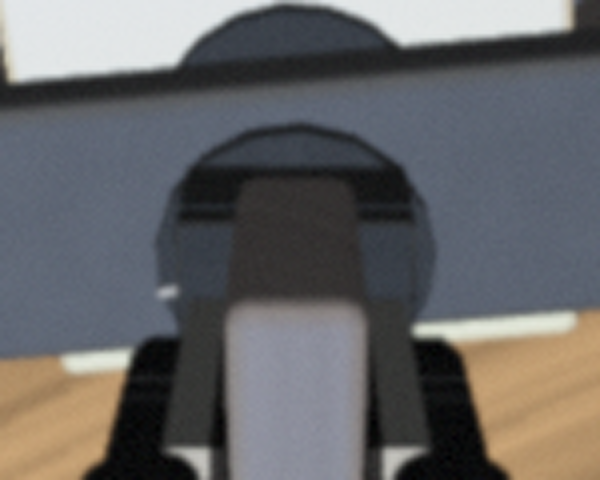

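```bash
python3 -c "
from h import *
s=read_state();p=read_camera('wrist')
c=np.array([.5683,.2178])
for z in (.138,.128,.12):
  m=px2w(p,250+165/4,170+293/4,s=s,z=z);print(z,m,np.degrees(np.arctan2(*(m[:2]-c)[::-1])),np.hypot(*(m[:2]-c)))
"
```

```text
0.138 [0.56460077 0.19625343 0.138     ] -99.74187455081068 0.021861816479118043
0.128 [0.56869982 0.19283553 0.128     ] -89.08244986673526 0.02496767585151601
0.12 [0.57197907 0.1901012  0.12      ] -82.43403078976125 0.027942063287743076
```

Emit:
play_rows:
  slide:
    - [0,0,0]
    - [0,0,0]
    - [0,0,0]
    - [0,0,0]
    - [0,0,0]
  delta_rot:
    - [0,0,0.04]
    - [0,0,0.08]
    - [0,0,0.12]
    - [0,0,0.15]
    - [0,0,0.15]

```text
time: 10.6
tool_pos: [0.5692, 0.2179, 0.1754]
tcp_rot: [0.946, 2.994, -0.002]
wrist_force: [1.8, -1.1, -1.0]
width: 0.177
```

```bash
python3 t.py b; python3 -c "
import cv2
a=cv2.imread('pics/turn_b.png')[170:290,250:400];cv2.imwrite('pics/m2.png',cv2.resize(a,None,fx=4,fy=4,interpolation=cv2.INTER_CUBIC))"
```

```text
t 10.7 pos [0.5692 0.2179 0.1753] head 145.02 tilt 0.11 F [ 1.25 -0.41 -1.16] M [-0.21  -0.302  0.059] w 0.175 q [ 0.326  0.188  1.817 -0.002  1.136 -0.634]
Mz [0.06  0.018 0.059] 0.045 Fz [-1.  -1.5 -1.2] turned 0.447
```

View pics/m2.png

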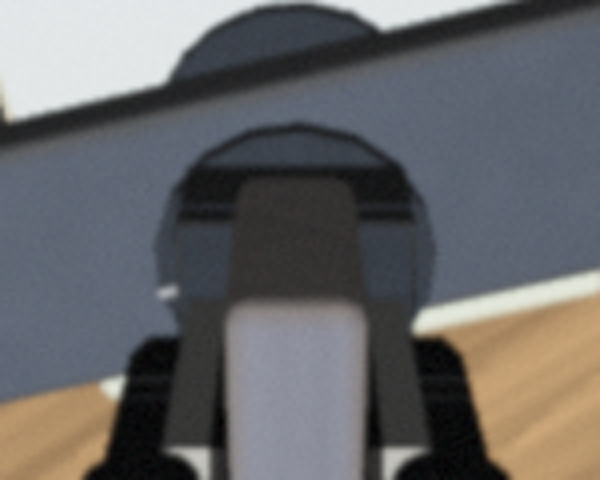

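The mark at crop (167,293) stays fixed relative to the key, so the head is turning with it, at about 0.05 N m. I'll continue in small steps.

Emit:
play_rows:
  slide:
    - [0,0,0]
    - [0,0,0]
    - [0,0,0]
    - [0,0,0]
  delta_rot:
    - [0,0,0.04]
    - [0,0,0.08]
    - [0,0,0.12]
    - [0,0,0.12]

```text
time: 11.03
tool_pos: [0.5692, 0.2179, 0.1753]
tcp_rot: [1.122, 2.933, -0.002]
wrist_force: [0.7, 0.4, -0.8]
width: 0.178
```

```bash
python3 t.py c
```

```text
t 11.13 pos [0.5693 0.2179 0.1754] head 138.24 tilt 0.12 F [ 0.78 -1.02 -0.99] M [-0.159 -0.286  0.018] w 0.18 q [ 0.326  0.188  1.817 -0.002  1.135 -0.515]
Mz [0.034 0.05  0.018] 0.034 Fz [-0.8 -1.3 -1. ] turned 0.566
```

Emit:
play_rows:
  slide:
    - [0,0,0]
    - [0,0,0]
    - [0,0,0]
    - [0,0,0]
  delta_rot:
    - [0,0,0.04]
    - [0,0,0.08]
    - [0,0,0.12]
    - [0,0,0.12]

```text
time: 11.47
tool_pos: [0.5693, 0.2179, 0.1754]
tcp_rot: [1.292, 2.861, -0.002]
wrist_force: [1.9, -1.3, -0.2]
width: 0.176
```

```bash
python3 t.py d
```

```text
t 11.57 pos [0.5692 0.2179 0.1753] head 131.48 tilt 0.12 F [ 1.17 -0.91 -1.35] M [-0.173 -0.269  0.071] w 0.18 q [ 0.326  0.188  1.817 -0.002  1.136 -0.397]
Mz [-0.011  0.074  0.071] 0.045 Fz [-0.2 -1.1 -1.4] turned 0.684
```

Emit:
play_rows:
  slide:
    - [0,0,0]
    - [0,0,0]
    - [0,0,0]
    - [0,0,0]
  delta_rot:
    - [0,0,0.04]
    - [0,0,0.08]
    - [0,0,0.12]
    - [0,0,0.12]

```text
time: 11.9
tool_pos: [0.5693, 0.2179, 0.1754]
tcp_rot: [1.459, 2.78, -0.001]
wrist_force: [0.6, -0.7, -1.0]
width: 0.179
```

```bash
python3 t.py e
```

```text
t 12.0 pos [0.5693 0.2179 0.1753] head 124.71 tilt 0.12 F [ 0.6  -0.39 -0.98] M [-0.201 -0.293 -0.032] w 0.176 q [ 0.326  0.188  1.817 -0.002  1.136 -0.279]
Mz [ 0.02   0.011 -0.032] -0.0 Fz [-1.  -1.6 -1. ] turned 0.802
```

Emit:
play_rows:
  slide:
    - [0,0,0]
    - [0,0,0]
    - [0,0,0]
    - [0,0,0]
  delta_rot:
    - [0,0,0.04]
    - [0,0,0.08]
    - [0,0,0.12]
    - [0,0,0.12]

```text
time: 12.33
tool_pos: [0.5692, 0.2178, 0.1754]
tcp_rot: [1.62, 2.689, -0.001]
wrist_force: [1.8, -1.5, -1.1]
width: 0.178
```

```bash
python3 t.py f
```

```text
t 12.43 pos [0.5692 0.2178 0.1753] head 117.96 tilt 0.12 F [ 1.93 -1.15  0.15] M [-0.192 -0.27   0.062] w 0.175 q [ 0.326  0.188  1.817 -0.002  1.136 -0.161]
Mz [0.049 0.077 0.062] 0.062 Fz [-1.1 -1.2  0.1] turned 0.92
```

Emit:
play_rows:
  slide:
    - [0,0,0]
    - [0,0,0]
    - [0,0,0]
    - [0,0,0]
  delta_rot:
    - [0,0,0.04]
    - [0,0,0.08]
    - [0,0,0.12]
    - [0,0,0.12]

```text
time: 12.77
tool_pos: [0.5692, 0.2178, 0.1754]
tcp_rot: [1.776, 2.589, -0.001]
wrist_force: [1.7, -0.4, -1.4]
width: 0.177
```

```bash
python3 t.py g; python3 -c "
from h import *
q=read_camera('scene');save(cv2.resize(q['image'][100:190,320:420],None,fx=7,fy=6,interpolation=cv2.INTER_CUBIC),'s6.png')"
```

```text
t 12.87 pos [0.5692 0.2178 0.1753] head 111.2 tilt 0.12 F [ 1.66 -1.56 -1.81] M [-0.198 -0.29   0.072] w 0.176 q [ 0.326  0.188  1.817 -0.002  1.136 -0.043]
Mz [ 0.097 -0.016  0.072] 0.051 Fz [-1.4 -0.7 -1.8] turned 1.038
```

View pics/s6.png

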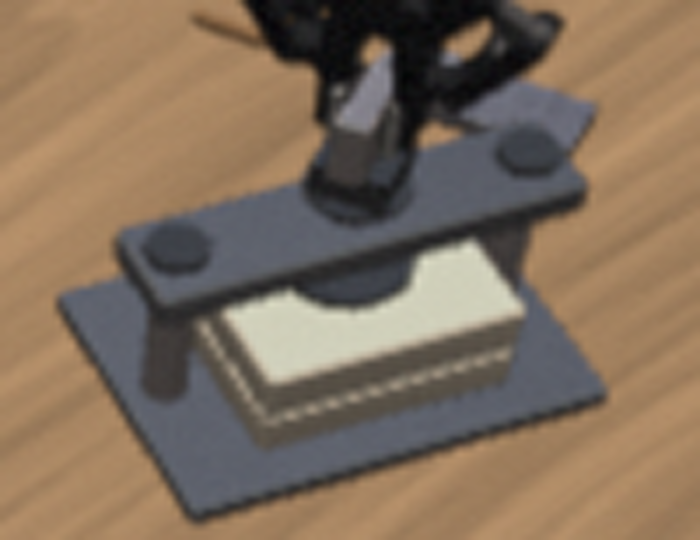

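```bash
cat > pad.py <<'E'
from h import *
import sys
s=read_state();ms=[s['torque'][2]]
for n in ('wrist','scene'):
    p=read_camera(n)
    us,vs=np.meshgrid(np.arange(640),np.arange(400)); us=us.ravel();vs=vs.ravel()
    d=p['depth'][vs,us]; f=f_of(p);W=wfc(p,s)
    P=(np.c_[(us-p['cx'])/f,-(vs-p['cy'])/f,-np.ones(len(us))]*d[:,None])@W[:3,:3].T+W[:3,3]
    r=np.hypot(P[:,0]-.5685,P[:,1]-.2178);g=p['image'][vs,us].max(1)
    for nm,m in (('pad',(r<.029)&(g<110)),('mould',(r<.055)&(r>.033)&(g>150))):
        m&=(d>0)&(P[:,2]>.06)&(P[:,2]<.105)
        print(n,nm,m.sum(),np.round(1000*np.percentile(P[m,2],[20,50,80]),2) if m.sum() else '')
    s2=read_state();ms.append(s2['torque'][2])
pose(s2);print('Mz',np.round(ms,3),np.mean(ms).round(3),'turned',np.radians((170.66-np.degrees(np.arctan2(*R.from_rotvec(s2['tcp_rot']).as_matrix()[1::-1,0])))%360).round(3))
E
python3 pad.py
```

```text
wrist pad 278 [83.47 84.08 84.66]
wrist mould 3457 [75.48 76.07 76.62]
scene pad 68 [81.92 83.75 85.61]
scene mould 259 [73.48 75.46 77.26]
t 13.02 pos [0.5692 0.2178 0.1754] head 111.14 tilt 0.12 F [ 1.05 -1.42 -1.16] M [-0.23  -0.278  0.07 ] w 0.178 q [ 0.326  0.188  1.817 -0.002  1.136 -0.042]
Mz [0.11  0.022 0.07 ] 0.067 turned 1.039
```

Emit:
play_rows:
  slide:
    - [0,0,0]
    - [0,0,0]
    - [0,0,0]
    - [0,0,0]
  delta_rot:
    - [0,0,0.04]
    - [0,0,0.08]
    - [0,0,0.12]
    - [0,0,0.12]

```text
time: 13.35
tool_pos: [0.5692, 0.2178, 0.1753]
tcp_rot: [1.928, 2.478, -0.001]
wrist_force: [1.4, -0.3, -1.0]
width: 0.181
```

```bash
python3 pad.py
```

```text
wrist pad 233 [83.43 84.02 84.65]
wrist mould 3525 [75.44 76.01 76.58]
scene pad 64 [81.   83.38 85.52]
scene mould 250 [73.5  75.29 76.8 ]
t 13.45 pos [0.5692 0.2178 0.1753] head 104.35 tilt 0.11 F [ 1.14 -1.17  0.21] M [-0.12  -0.205 -0.016] w 0.18 q [ 0.326  0.188  1.817 -0.002  1.136  0.076]
Mz [ 0.009  0.025 -0.016] 0.006 turned 1.157
```

```bash
python3 - <<'E'
from h import *
im=cv2.cvtColor(cv2.imread('pics/w2.png'),cv2.COLOR_BGR2RGB);dep=np.load('w2d.npy')
p=read_camera('wrist')
T=np.eye(4);T[:3,:3]=Rdown(150.1)
for pos in ([.6218,.1854,.2493],):
    T[:3,3]=pos;W=T@np.array(p['hand_eye'])
    us,vs=np.meshgrid(np.arange(640),np.arange(400)); us=us.ravel();vs=vs.ravel();d=dep[vs,us];f=f_of(p)
    P=(np.c_[(us-p['cx'])/f,-(vs-p['cy'])/f,-np.ones(len(us))]*d[:,None])@W[:3,:3].T+W[:3,3]
    r=np.hypot(P[:,0]-.5685,P[:,1]-.2178);g=im[vs,us].max(1)
    for nm,m in (('pad',(r<.029)&(g<110)),('mould',(r<.055)&(r>.033)&(g>150))):
        m&=(d>0)&(P[:,2]>.06)&(P[:,2]<.105)
        print(nm,m.sum(),np.round(1000*np.percentile(P[m,2],[20,50,80]),2) if m.sum() else '')
# torque statistics, both now
ms=[]
for i in range(6):
    ms.append(read_state()['torque'][2]); read_camera('wrist')
print(np.round(ms,3),np.mean(ms))
E
```

```text
pad 71 [86.   86.56 87.21]
mould 3234 [75.62 76.27 76.89]
[-0.023 -0.011  0.014  0.042  0.013 -0.037] -0.0005541159464988732
```

The pad has sunk 2.3 mm (its top went from 10.3 to 8.0 mm above the mould) and has now stopped. That puts the stop at about 0.57 rad, so slip so far is about 0.4 rad. I'll go on in finer steps to feel the click.

Emit:
play_rows:
  slide:
    - [0,0,0]
    - [0,0,0]
    - [0,0,0]
  delta_rot:
    - [0,0,0.04]
    - [0,0,0.08]
    - [0,0,0.08]

```text
time: 14.05
tool_pos: [0.5691, 0.2179, 0.1753]
tcp_rot: [2.025, 2.399, -0.001]
wrist_force: [0.9, -0.8, -0.5]
width: 0.176
```

```bash
cat > mz.py <<'E'
from h import *
ms=[];M=[]
for i in range(5):
    s=read_state();ms.append(s['torque'][2]);M.append(s['joint_torque'][5])
    if i<4: read_camera('wrist')
pose(s);print('Mz',np.round(ms,3),np.mean(ms).round(3),'jt6',np.round(M,3),'turned',np.radians((170.66-np.degrees(np.arctan2(*R.from_rotvec(s['tcp_rot']).as_matrix()[1::-1,0])))%360).round(3))
E
python3 mz.py
```

```text
t 14.25 pos [0.5691 0.2179 0.1753] head 99.74 tilt 0.11 F [ 0.76 -0.61 -0.72] M [-0.159 -0.174 -0.059] w 0.18 q [ 0.326  0.188  1.817 -0.002  1.136  0.157]
Mz [ 0.008  0.01   0.032 -0.029 -0.059] -0.008 jt6 [ 0.396  0.163  0.039 -0.001 -0.011] turned 1.238
```

Emit:
play_rows:
  slide:
    - [0,0,0]
    - [0,0,0]
    - [0,0,0]
  delta_rot:
    - [0,0,0.04]
    - [0,0,0.08]
    - [0,0,0.08]

```text
time: 14.5
tool_pos: [0.5692, 0.2178, 0.1753]
tcp_rot: [2.118, 2.318, -0.001]
wrist_force: [2.2, -1.3, -1.1]
width: 0.178
```

```bash
python3 mz.py
```

```text
t 14.7 pos [0.5692 0.2178 0.1753] head 95.23 tilt 0.12 F [ 1.38 -2.13 -1.37] M [-0.244 -0.229  0.089] w 0.18 q [ 0.326  0.188  1.817 -0.002  1.136  0.235]
Mz [0.076 0.074 0.128 0.053 0.089] 0.084 jt6 [0.477 0.231 0.109 0.077 0.073] turned 1.317
```

Emit:
play_rows:
  slide:
    - [0,0,0]
    - [0,0,0]
    - [0,0,0]
  delta_rot:
    - [0,0,0.04]
    - [0,0,0.08]
    - [0,0,0.08]

```text
time: 14.95
tool_pos: [0.5692, 0.2178, 0.1754]
tcp_rot: [2.208, 2.232, -0.001]
wrist_force: [1.2, -1.4, -0.9]
width: 0.177
```

```bash
python3 mz.py
```

```text
t 15.15 pos [0.5692 0.2178 0.1753] head 90.7 tilt 0.12 F [ 1.97 -1.69 -1.38] M [-0.278 -0.273  0.02 ] w 0.18 q [ 0.326  0.188  1.817 -0.002  1.136  0.314]
Mz [0.098 0.053 0.035 0.065 0.02 ] 0.054 jt6 [0.466 0.212 0.086 0.047 0.038] turned 1.396
```

The torque repeats about every 0.4 rad: low at 1.16–1.24, rising at 1.32, then falling. So one click has passed and a second is under way. I'll finish it and stop in the slack zone.

Emit:
play_rows:
  slide:
    - [0,0,0]
    - [0,0,0]
    - [0,0,0]
    - [0,0,0]
    - [0,0,0]
  delta_rot:
    - [0,0,0.04]
    - [0,0,0.08]
    - [0,0,0.12]
    - [0,0,0.16]
    - [0,0,0.16]

```text
time: 15.57
tool_pos: [0.5691, 0.2178, 0.1753]
tcp_rot: [2.378, 2.05, -0.001]
wrist_force: [1.1, -0.5, -1.4]
width: 0.177
```

```bash
python3 mz.py
```

```text
t 15.77 pos [0.5691 0.2178 0.1753] head 81.59 tilt 0.11 F [ 0.79 -1.5  -1.48] M [-0.197 -0.213 -0.038] w 0.18 q [ 0.326  0.188  1.817 -0.002  1.136  0.473]
Mz [-0.018 -0.053  0.022 -0.025 -0.038] -0.022 jt6 [ 0.399  0.163  0.04   0.    -0.01 ] turned 1.555
```

Emit:
play_rows:
  slide:
    - [0,0,0]
    - [0,0,0]
    - [0,0,0]
  delta_rot:
    - [0,0,0.03]
    - [0,0,0.05]
    - [0,0,0.05]

```text
time: 16.02
tool_pos: [0.5691, 0.2178, 0.1753]
tcp_rot: [2.428, 1.991, -0.001]
wrist_force: [1.1, -1.3, -1.0]
width: 0.18
```

```bash
python3 mz.py; python3 pad.py
```

```text
t 16.22 pos [0.5691 0.2179 0.1753] head 78.75 tilt 0.1 F [ 0.36 -1.75 -0.96] M [-0.178 -0.107 -0.065] w 0.174 q [ 0.326  0.188  1.817 -0.002  1.136  0.523]
Mz [-0.023 -0.052  0.039 -0.05  -0.065] -0.03 jt6 [ 0.199  0.079  0.016 -0.003 -0.009] turned 1.604
wrist pad 45 [83.52 84.18 84.67]
wrist mould 3891 [75.53 76.08 76.61]
scene pad 62 [81.71 83.16 85.43]
scene mould 257 [73.45 75.3  77.2 ]
t 16.32 pos [0.5691 0.2179 0.1753] head 78.74 tilt 0.1 F [ 0.32 -1.22 -1.32] M [-0.08  -0.116  0.013] w 0.177 q [ 0.326  0.188  1.817 -0.002  1.136  0.523]
Mz [-0.065 -0.016  0.013] -0.023 turned 1.604
```

Emit:
play_rows:
  slide:
    - [0,0,0]
    - [0,0,0]
    - [0,0,0]
    - [0,0,0]
    - [0,0,0]
    - [0,0,0]
  delta_rot:
    - [0,0,0]
    - [0,0,0]
    - [0,0,0]
    - [0,0,0]
    - [0,0,0]
    - [0,0,0]
  hand: 0.5

```text
time: 16.82
tool_pos: [0.569, 0.2179, 0.1754]
tcp_rot: [2.427, 1.992, -0.001]
wrist_force: [-0.0, -0.2, 0.5]
width: 0.499
```

```bash
python3 -c "
from h import *
pose();p=read_camera('wrist');save(p['image'],'rel.png')"
```

```text
t 16.82 pos [0.569  0.2179 0.1754] head 78.74 tilt 0.1 F [-0.   -0.16  0.55] M [-0.012 -0.056  0.006] w 0.499 q [ 0.326  0.188  1.817 -0.002  1.136  0.523]
```

View pics/rel.png

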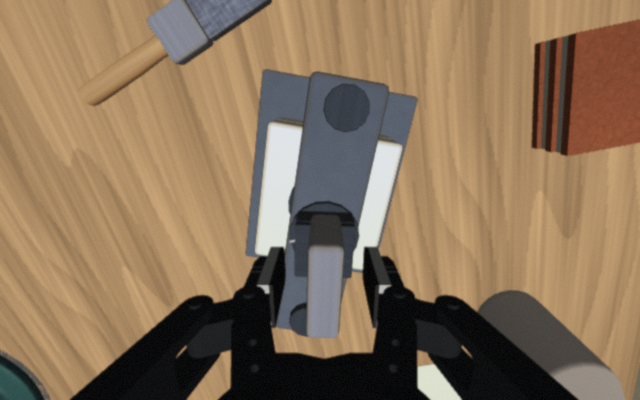

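The jaws are clear of the wing and the key stands on the screw (325,215–335). I'll rise straight up.

Emit:
play_rows:
  slide:
    - [0,0,-0.5]
    - [0,0,-1.5]
    - [0,0,-3]
    - [0,0,-5]
    - [0,0,-7]
    - [0,0,-9]
    - [0,0,-11]
    - [0,0,-13]
    - [0,0,-14]
    - [-2,0,-14]
    - [-4,0,-14]
    - [-4,0,-14]
  delta_rot:
    - [0,0,0]
    - [0,0,0]
    - [0,0,0]
    - [0,0,0]
    - [0,0,0]
    - [0,0,0]
    - [0,0,0]
    - [0,0,0]
    - [0,0,0]
    - [0,0,0]
    - [0,0,0]
    - [0,0,0]

```text
time: 17.87
tool_pos: [0.5608, 0.1765, 0.3163]
tcp_rot: [2.427, 1.989, -0.001]
wrist_force: [-0.1, 0.3, -0.2]
width: 0.502
```

```bash
python3 - <<'E'
from h import *
for i in range(4): q=read_camera('scene')
s=read_state();pose(s);p=read_camera('wrist');save(p['image'],'fin.png')
save(cv2.resize(q['image'][90:190,320:430],None,fx=6,fy=6,interpolation=cv2.INTER_CUBIC),'fins.png')
us,vs=np.meshgrid(np.arange(640),np.arange(400)); us=us.ravel();vs=vs.ravel()
d=p['depth'][vs,us]; f=f_of(p);W=wfc(p,s)
P=(np.c_[(us-p['cx'])/f,-(vs-p['cy'])/f,-np.ones(len(us))]*d[:,None])@W[:3,:3].T+W[:3,3]
m=(d>0)&(np.hypot(P[:,0]-.5685,P[:,1]-.2178)<.04)&(P[:,2]>.19)&(P[:,2]<.21)
X=P[m];print(m.sum(),X.mean(0),np.median(X[:,2]),cv2.minAreaRect((X[:,:2]*1000).astype(np.float32)))
print(np.linalg.lstsq(np.c_[X[:,:2]-X[:,:2].mean(0),np.ones(len(X))],X[:,2],rcond=None)[0])
E
```

```text
t 18.07 pos [0.5611 0.1793 0.3154] head 78.74 tilt 0.07 F [-0.57  0.34  0.73] M [-0.026 -0.009  0.003] w 0.505 q [ 2.680e-01  6.400e-02  1.696e+00 -1.000e-03  1.382e+00  4.640e-01]
1055 [0.56898451 0.21962482 0.20013823] 0.2002846275155339 ((568.7493286132812, 218.55445861816406), (49.28973388671875, 16.006526947021484), 76.77397155761719)
[-0.01041879 -0.00828392  0.20013823]
```

View pics/fin.png

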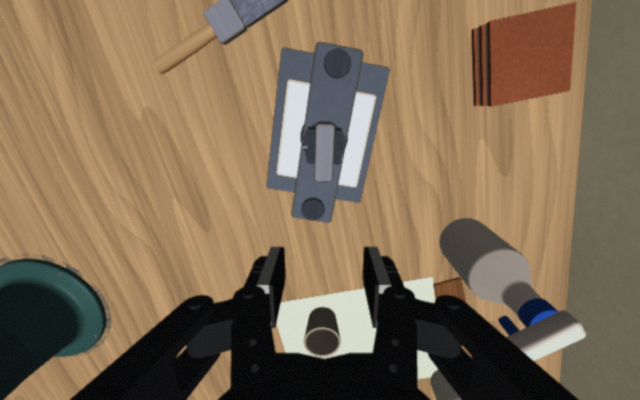

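View pics/fins.png

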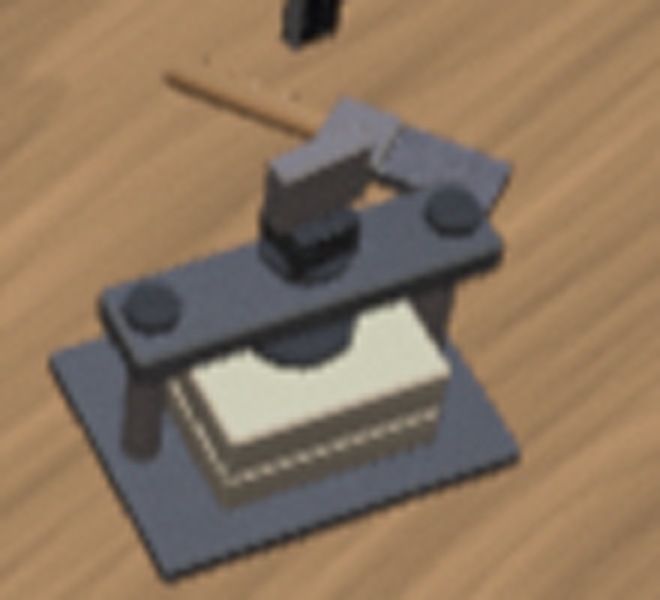

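The wing top is at 0.2002 m, where 0.138 + 0.062 = 0.200 is expected, and it is level and centred on the axis. I'm handing in.

```bash
python3 -c "
from h import *
print(finish_job())"
```

```text
the job is handed in; nothing more can be done
None
```

The press is closed. I set the grey steel key gently over the square drive (about 4 N on contact) and turned it 1.60 rad clockwise. I then let go and handed the job in at about 18 s of the 72 s allowed.

- **Key:** after release its wing top measured 0.2002 m, against 0.200 m expected when fully home. It is upright, level to about 0.6–0.8°, and on the screw's axis.
- **Pad:** it sank 2.3 mm and then stopped, with its top 8 mm above the mould's top and no further movement over later turning. That means it is down on the mould, if the pad is 8 mm thick (not given).
- **Clicks:** I count two. The turning moment rose and fell to zero twice, about 0.4 rad apart, and no third rise had begun when I stopped. This comes from feel and angle, since the slip itself could not be seen and the moment readings were noisy. I never caught the 0.16 N m peak; held readings reached about 0.13 N m at most. One single check at 0.80 rad read lower than its neighbours. Even allowing for that, my angle estimates put the count between one and three.
- **Other things:** I touched nothing else, including the green look-alike.

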